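Make up the candle gift set at the lamp stall

TASK

Make up the candle gift set on the stall counter. Roll each fat pillar candle along the counter and stop it lying still along the fold line of a wrapping sheet, one pillar to a sheet, the whole candle over the sheet's width and its middle right above the line; the painted wax bruises, so push gently and never grip a pillar or lift it. Stand every taper candle upright, foot down and fully home, in a cup of the terracotta holder, and leave the other goods where they are.

Things in the scene. Friction and masses are not known exactly. Their poses are not given: they have to be found in the camera images.
- pillar1_mid (a point): Centre of a pillar candle: a fat cream wax cylinder with gold rings and painted dots, 80 mm in diameter and 100 mm long, 0.3 to 0.6 kg, lying on its side on the counter, its centre 40 mm up. Its x axis is the candle's axis (the other two turn as it rolls). It rolls easily but the counter's drag stops it within a few mm after a slow push, and it hardly turns about the vertical when pushed from behind: it rolls square to its own axis.
- pillar2_mid (a point): Centre of a pillar candle: a fat cream wax cylinder with gold rings and painted dots, 80 mm in diameter and 100 mm long, 0.3 to 0.6 kg, lying on its side on the counter, its centre 40 mm up. Its x axis is the candle's axis (the other two turn as it rolls). It rolls easily but the counter's drag stops it within a few mm after a slow push, and it hardly turns about the vertical when pushed from behind: it rolls square to its own axis.
- line1 (a point): Middle of the dark fold line printed straight across a cream wrapping sheet that is taped flat on the counter. x runs along the line, y across it, z up. The sheet is paper-thin, 150 mm wide along x (75 mm either way) and reaches from 45 mm before the line (-y) to 105 mm beyond it (+y), with a thin double gold border near that far edge. Each pillar starts 110 to 180 mm before a line, on the -y side of its sheet, nearly parallel to the line (within 0.06 rad).
- line2 (a point): Middle of the dark fold line printed straight across a cream wrapping sheet that is taped flat on the counter. x runs along the line, y across it, z up. The sheet is paper-thin, 150 mm wide along x (75 mm either way) and reaches from 45 mm before the line (-y) to 105 mm beyond it (+y), with a thin double gold border near that far edge. Each pillar starts 110 to 180 mm before a line, on the -y side of its sheet, nearly parallel to the line (within 0.06 rad).
- taper1_mid (a point): Centre of an ivory taper candle lying on the counter: 28 mm in diameter, 130 mm long, 50 to 100 g. x runs along it from the foot (at -65 mm) to the wick end (at +65 mm). The last 28 mm of the foot taper from 28 to 17 mm in diameter. Two or three tapers are there; an absent one reads None.
- taper2_mid (a point): Centre of an ivory taper candle lying on the counter: 28 mm in diameter, 130 mm long, 50 to 100 g. x runs along it from the foot (at -65 mm) to the wick end (at +65 mm). The last 28 mm of the foot taper from 28 to 17 mm in diameter. Two or three tapers are there; an absent one reads None.
- taper3_mid (a point): Centre of an ivory taper candle lying on the counter: 28 mm in diameter, 130 mm long, 50 to 100 g. x runs along it from the foot (at -65 mm) to the wick end (at +65 mm). The last 28 mm of the foot taper from 28 to 17 mm in diameter. Two or three tapers are there; an absent one reads None.
- socket1 (a point): Centre of the mouth of one of the three tapered cups of the candle holder, 56 mm above the counter. The mouth is 30 mm wide and narrows to 16 mm at 34 mm depth; the cup is 45 mm wide outside. x along the row of cups, y across it, z up. A taper pushed home stands about 32 mm deep, its centre about 33 mm above the mouth.
- socket2 (a point): Centre of the mouth of one of the three tapered cups of the candle holder, 56 mm above the counter. The mouth is 30 mm wide and narrows to 16 mm at 34 mm depth; the cup is 45 mm wide outside. x along the row of cups, y across it, z up. A taper pushed home stands about 32 mm deep, its centre about 33 mm above the mouth.
- socket3 (a point): Centre of the mouth of one of the three tapered cups of the candle holder, 56 mm above the counter. The mouth is 30 mm wide and narrows to 16 mm at 34 mm depth; the cup is 45 mm wide outside. x along the row of cups, y across it, z up. A taper pushed home stands about 32 mm deep, its centre about 33 mm above the mouth.
- holder: Terracotta candle holder, 0.9 kg, standing loose on the counter by its weight: a base 235 mm long (x), 66 mm wide (y) and 16 mm high with three tapered cups in a row along x, 80 mm apart, 56 mm high over all. Origin at the centre of its underside.
- diya_a: Bystander, to be left alone: small clay oil lamp, open bowl 64 mm wide, 22 mm high, nearer the robot than the taper candles. Origin at the centre of its underside.
- diya_b: Bystander, to be left alone: small clay oil lamp, open bowl 64 mm wide, 22 mm high, beyond the taper candles. Origin at the centre of its underside.
- kalash: Bystander, to be left alone: small brass water pot, 76 mm wide, 70 mm high, left of the candle holder. Origin at the centre of its underside.
- ribbon: Bystander, to be left alone: reel of gold ribbon lying flat, 72 mm wide, 28 mm high, beyond the taper candles. Origin at the centre of its underside.
- matchbox: Bystander, to be left alone: matchbox lying flat, 36 x 54 x 16 mm, beyond the wrapping sheets. Origin at the centre of its underside.
- kulhads: Bystander, to be left alone: nested stack of two clay cups, 72 mm wide, 86 mm high, near the robot on the right. Origin at the centre of its underside.
Mind the look-alikes: they are no part of the job. What is shaped like the part that bears pillar2_mid but blue or red is not meant.

How it is judged:
By the outcome, as a careful person would: the job done as asked, in the order asked, and still so for the second after the job is handed in, with the robot touching nothing.
Of taper1, taper2, taper3 only 2 to 3 are there at a start; the rules pass over those that are not, and their reading is None.
At some moment in a run one of holder may be knocked a few centimetres aside while the robot is not near it.
Once in a run the grip may slacken for a moment while it holds something.
It also fails if it takes over 210 s, if anything falls off the work surface, if the arm or the gripper's body presses on something with over 40 N, if the wrist force passes 120 N, or if a joint passes its speed limit or range.

ROBOT

A 7-joint arm with a two-finger parallel gripper is mounted at the origin on the work surface. World frame = base frame: x ahead of the robot, y to its left, z up, the work surface at z = 0. Lengths are in m, angles in rad, forces in N, time in s.
With the tool pointing down it reaches from about 0.425 to 0.825 m from the base axis. Payload 3.6 kg.
Tool frame: the origin (TCP) lies where the fingers leave the gripper's body, on its centre line; the fingertips stand 73 mm ahead of it and the grasp point (between the pads) lies 54 mm ahead of it; z points along the fingers, y is the line along which they close (so a half turn about z gives the same grasp; the last joint's range is limited). The gripper opens to 85 mm and grips with 20 to 120 N. Pads are 22 mm wide; open, the fingers measure 114 mm over their backs; the gripper's body (76 mm by 85 mm) begins 54 mm behind the grasp point. The pads swing forward as they close: fully open they stand 13 mm farther back than shut.
Start: joints at [1.175, 0.615, -0.013, 1.423, 0.008, 1.103, -0.04], TCP at [0.234, -0.606, 0.304] pointing down, gripper open.
Joint ranges: [-3.12, 3.12], [-0.3, 2.06], [-1.34, 1.32], [0.26, 2.42], [-1.36, 4.5], [0.01, 1.98], [-2.84, 2.84]. Speed limits (rad/s): [2.79, 2.79, 3.14, 3.14, 3.14, 3.14, 3.14].

INTERFACE

Orientations are given as a unit quaternion [x, y, z, w].
In Python, from station import arm, snapshot, camera_info, ticket gives the robot as it stands. Calls block until the motion is done:
- arm.movep(position, orientation): joint-space move of the TCP to a pose.
- arm.line_to(position, velocity=0.15, ori=None): straight line of the TCP; ori=None keeps the orientation; velocity is the mean speed in m/s.
- arm.move_j(angles): joint-space move.
- arm.move_gripper(opening, effort=None): opening from 0.0 (shut) to 1.0 (fully open); effort is the grip in N (None keeps the last); returns when the fingers have stopped.
- arm.pause(seconds).
- arm.ik(position, orientation): joint angles nearest the present ones, or None.
- snapshot(name): name is "scene" or "top" or "wrist"; returns the picture (420x560x3 uint8, blue, green, red); there is no depth.
- camera_info(name): a dict with "fx", "fy", "cx", "cy" (pixels), "dist_coeffs" ([k1, k2, p1, p2, k3] as OpenCV has them; the pictures are not rectified), "R" (3x3) and "t" (3): a world point X has camera coordinates R X + t; the wrist camera has in their place "T_tool_cam" (4x4, takes a point from camera to tool coordinates, whose origin is the TCP and whose axes are the flange's). Camera axes: x right, y down, z forward; pixel columns grow to the right and rows downward; lengths in m; the calibration is good to about 2 mm. A picture is of the moment at which its call begins: read the wrist's pose just before it. camera_info takes no time and is no camera call.
A pose or a line that the arm cannot do raises arm.MotionError and nothing moves.
- ticket.finish_job(): hands the job in; it is judged then, once.
Readings, each from a call of its own:
- arm.read_time(): time.
- arm.read_joint_positions(): joint angles.
- arm.read_dq(): joint speeds.
- arm.read_effort(): joint torques, N m.
- arm.read_tool_pos(): TCP position.
- arm.read_eef_rot(): TCP orientation.
- arm.read_ft_force(): force on the tool from outside, world axes, zero at the start.
- arm.read_wrist_torque(): the same for the moment, N m.
- arm.read_opening(): opening from 0.0 (shut) to 1.0 (fully open).
- arm.read_finger_force(): force on a finger pad.
Only numpy, scipy, OpenCV 4.12 (cv2) and the standard library are available. Lean on these libraries where they do the work, as an engineer would, in place of code of your own. Each camera call takes 0.05 s, during which the arm holds its last target. There are 200 camera calls.

## Working session

There is one attempt and no reset: what is moved stays moved. The work goes in short steps, each a Python script; the robot and the scene stay as the last script left them, time stands still between calls to the robot, and variables do not carry over. Pictures are saved under pics/ and viewed, at most 14 in all, crops included, and the job is handed in when it is done.

```bash
ls; mkdir -p pics
python3 - <<'E'
from station import *
import cv2,numpy as np
for n in("scene","top"):
    im=snapshot(n); cv2.imwrite(f"pics/{n}0.png",im)
    print(n,camera_info(n))
print(camera_info("wrist"),arm.read_time(),arm.read_eef_rot())
E
```

```text
pics
scene {'fx': 391.3671886121058, 'fy': 391.3671886121058, 'cx': 278.7559388475365, 'cy': 213.38687099869773, 'dist_coeffs': array([-0.0653236,  0.       ,  0.       ,  0.       ,  0.       ]), 'R': array([[-0.02666234,  0.99955825, -0.01313142],
       [ 0.7261306 ,  0.01033733, -0.68747909],
       [-0.68703965, -0.02786492, -0.72608544]]), 't': array([-0.00606259, -0.30459554,  1.46139219])}
top {'fx': 508.28683087998473, 'fy': 508.28683087998473, 'cx': 283.28322628144633, 'cy': 213.09607307401987, 'dist_coeffs': array([-0.0977877,  0.       ,  0.       ,  0.       ,  0.       ]), 'R': array([[-0.00419478, -0.99988048,  0.0148806 ],
       [-0.98919308,  0.0019681 , -0.14660549],
       [ 0.14655868, -0.01533477, -0.98908311]]), 't': array([0.01959764, 0.49949237, 1.35608037])}
{'fx': 363.0859718576612, 'fy': 363.0859718576612, 'cx': 277.76841670500005, 'cy': 210.46580227143153, 'dist_coeffs': array([-0.04790365,  0.        ,  0.        ,  0.        ,  0.        ]), 'T_tool_cam': array([[-4.69110081e-04, -9.47720225e-01, -3.19102108e-01,
         8.26568179e-02],
       [ 9.99999837e-01, -5.48359420e-04,  1.58511358e-04,
        -5.67770987e-04],
       [-3.25207067e-04, -3.19101982e-01,  9.47720328e-01,
        -6.97138631e-02],
       [ 0.00000000e+00,  0.00000000e+00,  0.00000000e+00,
         1.00000000e+00]])} 0.1 [ 9.83036335e-01  1.83407101e-01 -2.23277296e-04 -1.16180489e-03]
```

View pics/top0.png

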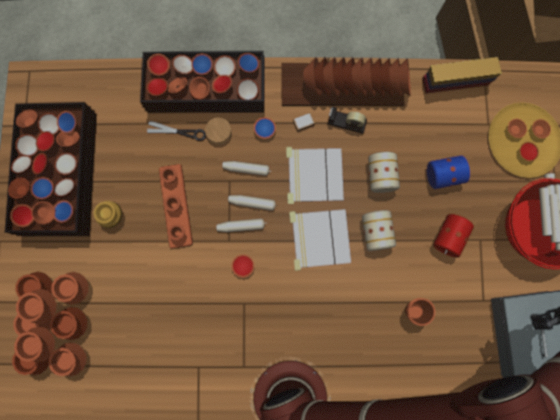

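View pics/scene0.png

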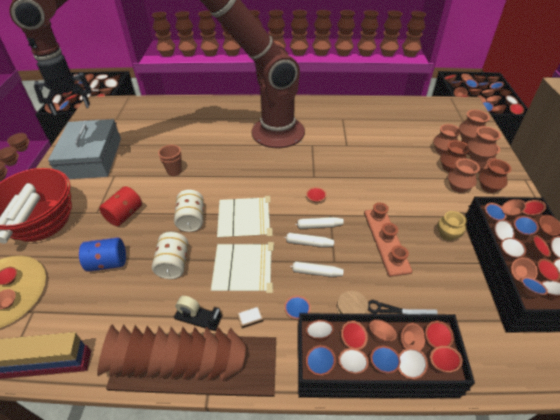

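Run:
```python
import cv2
im=cv2.imread("pics/top0.png")
c=im[140:280,150:350]; cv2.imwrite("pics/c1.png",cv2.resize(c,None,fx=4,fy=4,interpolation=cv2.INTER_CUBIC))
c=im[140:280,280:480]; cv2.imwrite("pics/c2.png",cv2.resize(c,None,fx=4,fy=4,interpolation=cv2.INTER_CUBIC))
```

```text
(no output)
```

View pics/c1.png

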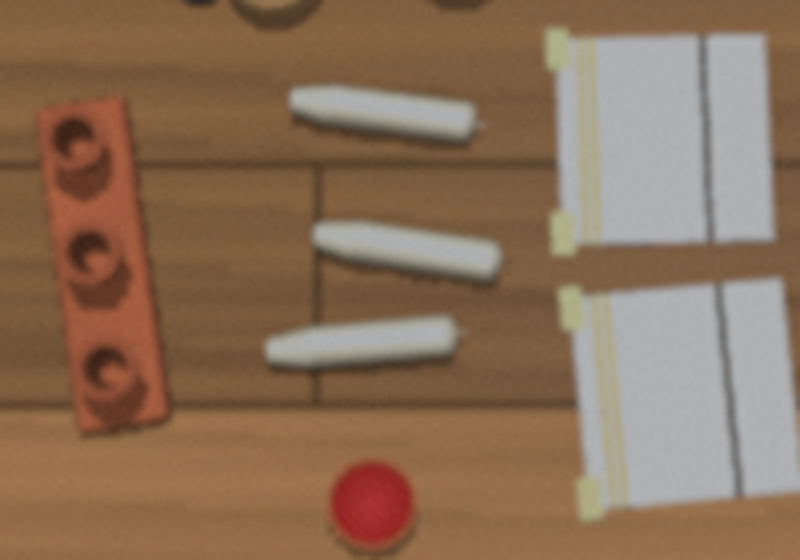

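View pics/c2.png

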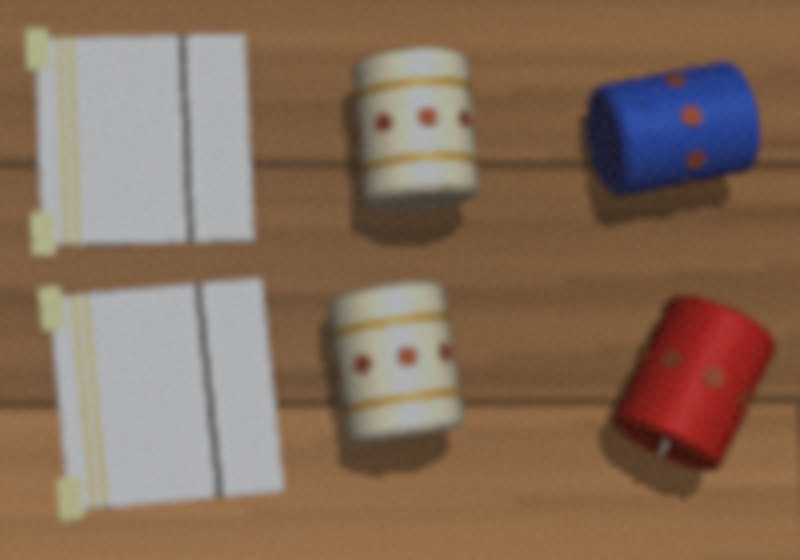

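Top view: the pillars are the cream ones at (384,171) and (379,230). The blue one at (448,172) and red one at (454,235) are look-alikes. Three tapers lie with their tapered feet to the left, at (245,168), (251,202) and (240,226). The candidates for tapers in the red basin at (550,215) are out. The holder is at (175,206), and the close crops confirm these choices.

```bash
cat > h.py <<'E'
from station import *
import cv2,numpy as np
from scipy.spatial.transform import Rotation as Ro
def cam(n):
    ci=camera_info(n); K=np.array([[ci['fx'],0,ci['cx']],[0,ci['fy'],ci['cy']],[0,0,1.]])
    if n=="wrist":
        T=np.eye(4);T[:3,:3]=Ro.from_quat(arm.read_eef_rot()).as_matrix();T[:3,3]=arm.read_tool_pos()
        M=np.linalg.inv(T@ci['T_tool_cam']); return K,ci['dist_coeffs'],M[:3,:3],M[:3,3]
    return K,ci['dist_coeffs'],ci['R'],ci['t']
def back(c,px,z):
    K,d,R,t=c; px=np.array(px,float).reshape(-1,1,2)
    n=cv2.undistortPoints(px,K,d).reshape(-1,2); r=np.c_[n,np.ones(len(n))]@R; o=-R.T@t
    return o+r*((z-o[2])/r[:,2])[:,None]
def proj(c,P):
    K,d,R,t=c; return cv2.projectPoints(np.array(P,float).reshape(-1,1,3),cv2.Rodrigues(R)[0],t,K,d)[0].reshape(-1,2)
def cyl(x,y,yaw,r=.04,L=.1,z=.04):
    a=np.linspace(0,2*np.pi,40); R=Ro.from_euler('z',yaw).as_matrix()
    return np.vstack([(R@np.array([np.full(40,s*L/2),r*np.cos(a),r*np.sin(a)])).T+[x,y,z] for s in(-1,1)])
def crop(x0,y0,p): return (np.array(p,float)+.5)/4-.5+[x0,y0]
def quat(yaw,tilt=0):
    """tool x at heading yaw when down; tilt>0 leans the tool z toward tool x heading"""
    X=np.array([np.cos(yaw),np.sin(yaw),0]);Z=np.array([0,0,-1.]);Y=np.cross(Z,X)
    z=np.cos(tilt)*Z+np.sin(tilt)*X; x=np.cross(Y,z)
    return Ro.from_matrix(np.c_[x,Y,z]).as_quat()
E
python3 - <<'E'
from h import *
np.set_printoptions(precision=4,suppress=True)
c=cam("top")
for n,p in(("L1",[(183,36),(191,243)]),("L2",[(198,283),(219,497)])):
    w=back(c,crop(280,140,p),0); d=w[0]-w[1]; print(n,w.mean(0),"len",np.linalg.norm(d),"yaw",np.arctan2(d[1],d[0]))
for n,p in(("T1",[(292,100),(474,122)]),("T2",[(316,236),(497,262)]),("T3",[(268,352),(455,334)])):
    w=back(c,crop(150,140,p),.012); d=w[1]-w[0]; print(n,w.mean(0),"len",np.linalg.norm(d),"yaw",np.arctan2(d[1],d[0]))
w=back(c,crop(150,140,[(75,139),(93,252),(108,368)]),.056); print("sock",w,np.linalg.norm(np.diff(w,axis=0),axis=1))
im=snapshot("top"); hsv=cv2.cvtColor(im,cv2.COLOR_BGR2HSV)
from scipy.optimize import minimize
for n,(x0,y0,x1,y1) in(("P1",(362,146,405,197)),("P2",(358,205,400,256))):
    m=np.zeros(im.shape[:2],np.uint8); s=im[y0:y1,x0:x1].astype(int)
    m[y0:y1,x0:x1]=((s[...,0]>105))*255
    m=cv2.morphologyEx(m,cv2.MORPH_CLOSE,np.ones((7,7)))
    def f(q):
        h=cv2.convexHull(np.round(proj(c,cyl(*q))*16).astype(np.int32)); k=np.zeros_like(m); cv2.fillConvexPoly(k,h,255,cv2.LINE_AA,4)
        return np.abs(k.astype(float)-m).sum()/255
    g=back(c,[((x0+x1)/2,(y0+y1)/2)],.04)[0]
    r=minimize(f,[g[0],g[1],0],method="Nelder-Mead",options=dict(initial_simplex=[[g[0],g[1],0],[g[0]+.02,g[1],0],[g[0],g[1]+.02,0],[g[0],g[1],.15]]))
    print(n,r.x,r.fun,(m>0).sum())
E
```

```text
L1 [ 0.6167 -0.1059  0.    ] len 0.15117071139126004 yaw 0.019958213624318252
L2 [ 0.4372 -0.118   0.    ] len 0.15106024230835838 yaw 0.0805013330652517
T1 [0.6341 0.1244 0.012 ] len 0.12983131659616443 yaw -1.6960086800438061
T2 [0.5351 0.1072 0.012 ] len 0.12804558685585896 yaw -1.7172712692191237
T3 [0.469 0.138 0.012] len 0.13040745231965972 yaw -1.4760081501008586
sock [[0.6045 0.3326 0.056 ]
 [0.526  0.3179 0.056 ]
 [0.4469 0.3056 0.056 ]] [0.0799 0.0801]
P1 [ 0.6157 -0.2666  0.2857] 367.0352941176471 851
P2 [ 0.4532 -0.2462  0.3316] 309.1372549019608 888
```

Run:
```python
from h import *
np.set_printoptions(precision=4,suppress=True)
c=cam("top")
for n,r,s in(("P1",[(416,86),(421,157)],[(359,125),(473,120)]),("P2",[(391,323),(403,402)],[(338,368),(455,358)])):
    a=back(c,crop(280,140,r),.08); b=back(c,crop(280,140,s),.04); d=a[0]-a[1]
    print(n,a.mean(0),b.mean(0),"width",np.linalg.norm(b[0]-b[1]),"yaw",np.arctan2(d[1],d[0]))
# ik checks
for n,p,y in(("push1",(.617,-.33,.092),0.02),("push2",(.437,-.32,.092),.08)):
    for k in(0,np.pi,): print(n,k,arm.ik(p,quat(y+k)))
# insertion: foot dir down. tilt t at pick; options
S=[[.6045,.3326],[.526,.3179],[.4469,.3056]]
g=.054
for T in (30,45):
  for sgn in(1,-1):
    # final tool: z axis points heading h, dipping T below horizontal
    for h in np.deg2rad(range(-180,180,30)):
        t=np.deg2rad(90-T); q=quat(h if sgn>0 else h+np.pi,sgn*t); z=Ro.from_quat(q).as_matrix()[:,2]
        ok=[]
        for s in S:
            ok.append(all(arm.ik(list(np.array([*s,zz])-g*z),q) is not None for zz in(.10,.2)))
        if any(ok): print(T,sgn,np.rad2deg(h),ok,z)
```

```text
P1 [ 0.6107 -0.2553  0.08  ] [ 0.6193 -0.2624  0.04  ] width 0.08060276246021304 yaw 0.032601117307475634
P2 [ 0.4466 -0.2352  0.08  ] [ 0.4507 -0.2431  0.04  ] width 0.08134483420555387 yaw 0.12113376016862475
push1 0 [ 0.4238  0.9196  0.0684  1.4432 -0.0772  0.7814 -1.0306]
push1 3.141592653589793 [ 0.7802  1.0032 -0.6377  1.429   0.6744  0.9338  1.5481]
push2 0 [ 0.5652  0.7502  0.0411  1.9296 -0.0628  0.463  -0.8393]
push2 3.141592653589793 [ 0.9392  0.8162 -0.5536  1.9176  0.7236  0.617   1.5651]
30 1 -180.0 [False, False, True] [-0.866 -0.    -0.5  ]
30 1 -119.99999999999999 [False, False, True] [-0.433 -0.75  -0.5  ]
30 1 -90.0 [True, True, True] [ 0.    -0.866 -0.5  ]
30 1 -59.99999999999999 [True, True, True] [ 0.433 -0.75  -0.5  ]
30 1 -29.999999999999996 [True, True, True] [ 0.75  -0.433 -0.5  ]
30 1 0.0 [True, True, False] [ 0.866  0.    -0.5  ]
30 1 29.999999999999996 [True, True, False] [ 0.75   0.433 -0.5  ]
30 1 59.99999999999999 [True, True, False] [ 0.433  0.75  -0.5  ]
30 1 90.0 [True, True, True] [ 0.     0.866 -0.5  ]
30 1 119.99999999999999 [True, True, True] [-
[... 1571 characters left out ...]
-150.0 [False, True, True] [-0.6124 -0.3536 -0.7071]
45 -1 -119.99999999999999 [False, True, True] [-0.3536 -0.6124 -0.7071]
45 -1 -90.0 [True, True, True] [ 0.     -0.7071 -0.7071]
45 -1 -59.99999999999999 [True, True, True] [ 0.3536 -0.6124 -0.7071]
45 -1 -29.999999999999996 [True, True, True] [ 0.6124 -0.3536 -0.7071]
45 -1 0.0 [True, True, True] [ 0.7071 -0.     -0.7071]
45 -1 29.999999999999996 [True, True, False] [ 0.6124  0.3536 -0.7071]
45 -1 59.99999999999999 [True, True, True] [ 0.3536  0.6124 -0.7071]
45 -1 90.0 [True, True, True] [ 0.      0.7071 -0.7071]
45 -1 119.99999999999999 [True, True, True] [-0.3536  0.6124 -0.7071]
45 -1 150.0 [True, True, True] [-0.6124  0.3536 -0.7071]
```

```bash
cat >> h.py <<'E'
def back_up(v=.03):  # retreat along -tool x horizontally, then up
    p=np.array(arm.read_tool_pos()); X=Ro.from_quat(arm.read_eef_rot()).as_matrix()[:,0]; X[2]=0
    arm.line_to(list(p-.04*X/np.linalg.norm(X)),v); p=np.array(arm.read_tool_pos()); p[2]=.22; arm.line_to(list(p),.3)
def push(P,pyaw,lyaw,dist,z=.092,off=.051,gap=.02,v=.04):
    """P pillar centre; roll by dist square to its axis"""
    P=np.array(P); u=np.array([-np.sin(pyaw),np.cos(pyaw)]); q=quat(lyaw+np.pi/2)
    a=P-(off+gap)*u; b=P+(dist-off)*u
    arm.movep([*a,.22],q); arm.line_to([*a,z],.15); arm.line_to([*b,z],v)
E
python3 - <<'E'
from h import *
arm.move_gripper(.5)
push((.614,-.262),.03,.02,.125)
arm.pause(.5); print(arm.read_tool_pos(),arm.read_ft_force())
c=cam("wrist"); cv2.imwrite("pics/w1.png",snapshot("wrist"))
back_up(); im=snapshot("top"); cv2.imwrite("pics/t1.png",im)
cv2.imwrite("pics/c3.png",cv2.resize(im[140:280,260:420],None,fx=4,fy=4,interpolation=cv2.INTER_CUBIC)); print(arm.read_time())
E
```

```text
[ 0.61178994 -0.18808501  0.09200705] [0.05920021 0.33774693 0.41237163]
9.8167
```

View pics/c3.png

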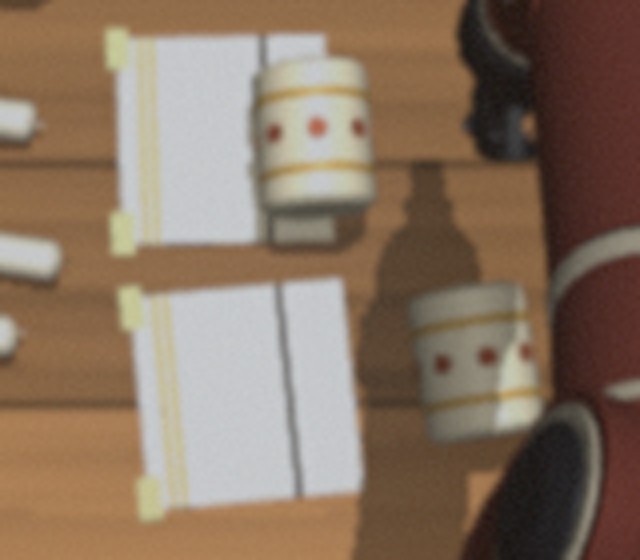

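The upper pillar now straddles the near part of its sheet, with its sides at crop x = 258 and 373. I'll compute the remaining distance.

Run:
```python
from h import *
c=cam("top")
b=back(c,crop(260,140,[(258,134),(373,130)]),.04); print(b.mean(0),np.linalg.norm(b[0]-b[1]))
P=b.mean(0)[:2]; L=np.array([.6167,-.1059]); n=np.array([-np.sin(.02),np.cos(.02)])
rem=(L-P)@n; print("rem",rem, "pushed contact offset", P[1]+.188)
```

```text
[ 0.61232465 -0.13571774  0.04      ] 0.08025394484512464
rem 0.02972427517149559 pushed contact offset 0.05228226038450989
```

Run:
```python
from h import *
push((.6123,-.1357),.025,.02,.0297,off=.052,v=.03); arm.pause(.5); back_up()
push((.449,-.243),.1,.09,.1255,off=.052,v=.035); arm.pause(.5); back_up()
arm.movep([.5,-.3,.3],quat(np.pi/2)); 
im=snapshot("top"); cv2.imwrite("pics/t2.png",im)
cv2.imwrite("pics/c4.png",cv2.resize(im[140:280,260:420],None,fx=4,fy=4,interpolation=cv2.INTER_CUBIC)); print(arm.read_time())
```

```text
24.7417
```

View pics/c4.png

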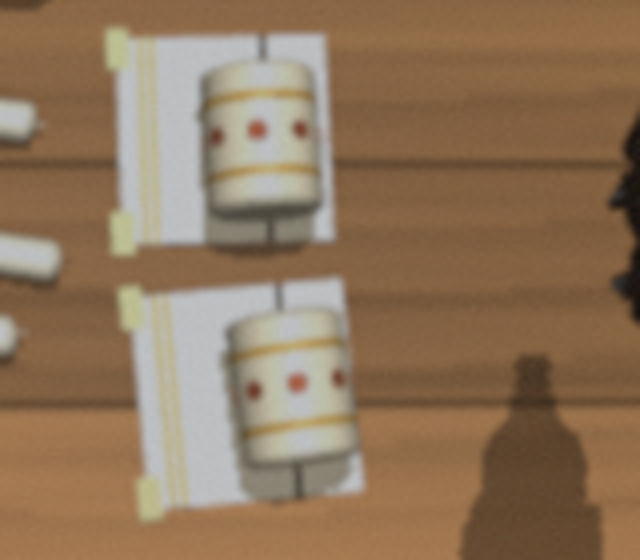

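Run:
```python
from h import *
c=cam("top")
for s,r,L,y in(([(204,139),(319,133)],[(260,95),(265,170)],(.6167,-.1059),.02),([(233,391),(352,382)],[(291,348),(298,424)],(.4372,-.118),.08)):
    b=back(c,crop(260,140,s),.04);a=back(c,crop(260,140,r),.08);d=a[0]-a[1]
    e=np.array(L)-b.mean(0)[:2]
    print(b.mean(0),a.mean(0),np.linalg.norm(b[0]-b[1]),"rem",e@[-np.sin(y),np.cos(y)],"along",e@[np.cos(y),np.sin(y)],"yaw",np.arctan2(d[1],d[0]))
```

```text
[ 0.60945686 -0.09807999  0.04      ] [ 0.60279985 -0.09474205  0.08      ] 0.08011540339310805 rem -0.007963300825229426 along 0.007085297206684047 yaw 0.04763834849002481
[ 0.43507112 -0.11636617  0.04      ] [ 0.43139708 -0.11310117  0.08      ] 0.08158708678332509 rem -0.0017987320329917232 along 0.0019915021390996845 yaw 0.07407176420282902
```

Run:
```python
from h import *
push((.6075,-.098),.04+np.pi,.04+np.pi,.007,off=.051,gap=.015,v=.012); arm.pause(.5); back_up(.02)
arm.movep([.5,.0,.35],quat(-np.pi/2))
arm.movep([.42,-.32,.3],quat(np.pi/2))
im=snapshot("top"); cv2.imwrite("pics/t3.png",im)
cv2.imwrite("pics/c5.png",cv2.resize(im[140:280,260:420],None,fx=4,fy=4,interpolation=cv2.INTER_CUBIC)); print(arm.read_time())
```

```text
37.1417
```

View pics/c5.png

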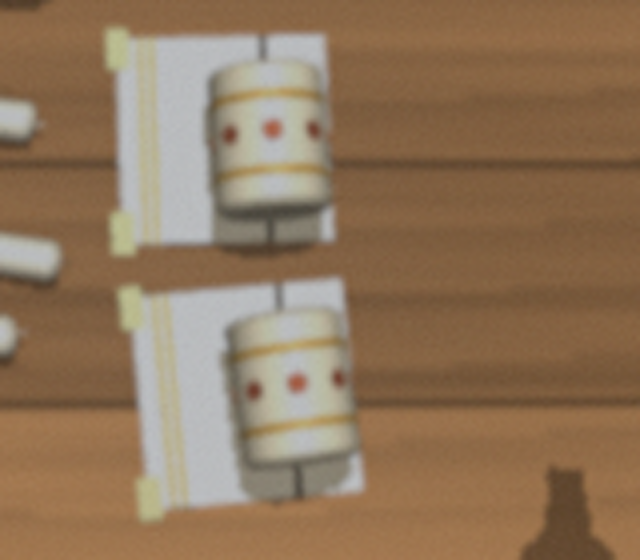

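Both pillars now lie on their lines to within about 2 mm. Next are the tapers: hover over T1 and check the kinematics.

```bash
cat >> h.py <<'E'
TP={1:((.6341,.1244),-1.696),2:((.5351,.1072),-1.717),3:((.469,.138),-1.476)}
S0=crop(150,140,[(75,139),(93,252),(108,368)])
t=np.deg2rad(25); G=.054
def tcp(P,q,d): return list(np.array(P)-(G+d)*Ro.from_quat(q).as_matrix()[:,2])
def pickpose(k,d,up=0.,e=.015):
    (x,y),w=TP[k]; q=quat(w,-t); P=np.array([x+e*np.cos(w),y+e*np.sin(w),.014+up]); return tcp(P,q,d),q
def holder(im):
    """socket mouths now, by matching against the first picture"""
    a=cv2.imread("pics/top0.png"); x0,y0,x1,y1=158,160,194,252
    r=cv2.matchTemplate(im[130:285,120:225],a[y0:y1,x0:x1],cv2.TM_CCOEFF_NORMED); _,s,_,l=cv2.minMaxLoc(r)
    W=np.float32([[1,0,l[0]+120-x0],[0,1,l[1]+130-y0]])
    m=np.zeros(a.shape[:2],np.uint8); m[y0:y1,x0:x1]=255
    cc,W=cv2.findTransformECC(cv2.cvtColor(a,6),cv2.cvtColor(im,6),W,cv2.MOTION_EUCLIDEAN,(3,100,1e-5),m,5)
    return back(cam("top"),S0@W[:,:2].T+W[:,2],.056),cc,W
E
python3 - <<'E'
from h import *
np.set_printoptions(precision=3,suppress=True)
im=snapshot("top"); print(holder(im))
arm.move_gripper(.5)
p,q=pickpose(1,12e-3,.12); arm.movep(p,q); j0=np.array(arm.read_joint_positions()); print(j0)
for k in(1,2,3): print(k,all(arm.ik(*pickpose(k,.009,u)) is not None for u in(0,.05,.12)))
S=back(cam("top"),S0,.056)
for H in range(-180,181,30):
    qf=quat(np.deg2rad(H),np.pi/2-t); o=[]
    for s in S:
        js=[arm.ik(tcp([*s[:2],z],qf,.009),qf) for z in(.1,.19)]
        o.append(None if None in js else round(np.abs(np.array(js[1])-j0).max(),2))
    print(H,o)
E
```

```text
(array([[0.605, 0.333, 0.056],
       [0.526, 0.318, 0.056],
       [0.447, 0.306, 0.056]]), 0.9995633102554624, array([[ 1.   ,  0.   , -0.007],
       [-0.   ,  1.   ,  0.019]], dtype=float32))
[ 0.512  0.906 -0.966  1.648  0.424  0.764  2.555]
1 True
2 True
3 TrueTraceback (most recent call last):
  File "<stdin>", line 12, in <module>
ValueError: The truth value of an array with more than one element is ambiguous. Use a.any() or a.all()
```

Run:
```python
from h import *
j0=np.array(arm.read_joint_positions())
S=back(cam("top"),S0,.056)
for H in range(-180,181,30):
    qf=quat(np.deg2rad(H),np.pi/2-t); o=[]
    for s in S:
        js=[arm.ik(tcp([*s[:2],z],qf,.009),qf) for z in(.1,.15,.2)]
        o.append(None if any(j is None for j in js) else [round(np.abs(np.array(js[2])-j0).max(),2),round(np.abs(np.array(js[2])-np.array(js[0])).max(),2)])
    print(H,o)
# pick T1: guarded descent
p,q=pickpose(1,.0,.03); arm.line_to(p,.15)
f0=np.array(arm.read_ft_force())
for u in np.arange(.012,-.013,-.002):
    p,q=pickpose(1,0,u); arm.line_to(p,.03); df=np.array(arm.read_ft_force())-f0
    if abs(df[2])>2: break
print("d stop",-u,df)
c=cam("wrist"); cv2.imwrite("pics/w2.png",snapshot("wrist"))
```

```text
-180 [None, None, [np.float64(1.55), np.float64(0.13)]]
-150 [None, None, None]
-120 [None, None, None]
-90 [[np.float64(1.38), np.float64(0.28)], [np.float64(1.37), np.float64(0.2)], [np.float64(1.29), np.float64(0.14)]]
-60 [[np.float64(1.28), np.float64(0.14)], [np.float64(1.32), np.float64(0.18)], [np.float64(1.37), np.float64(0.25)]]
-30 [[np.float64(1.35), np.float64(0.25)], [np.float64(1.42), np.float64(0.3)], [np.float64(1.49), np.float64(0.27)]]
0 [[np.float64(1.71), np.float64(0.21)], [np.float64(1.65), np.float64(0.25)], None]
30 [[np.float64(2.32), np.float64(0.45)], None, None]
60 [[np.float64(2.69), np.float64(0.29)], [np.float64(2.72), np.float64(0.2)], None]
90 [[np.float64(1.84), np.float64(0.19)], [np.float64(1.65), np.float64(0.24)], None]
120 [[np.float64(1.96), np.float64(0.13)], [np.float64(1.84), np.float64(0.15)], [np.float64(1.73), np.float64(0.18)]]
150 [[np.float64(2.16), np.float64(0.41)], [np.float64(1.8), np.float64(0.12)], [np.float64(1.71), np.float64(0.14)]]
180 [None, None, [np.float64(1.55), np.float64(0.13)]]
d stop -0.004 [-1.701012   -0.93694392  2.20567866]
```

View pics/w2.png

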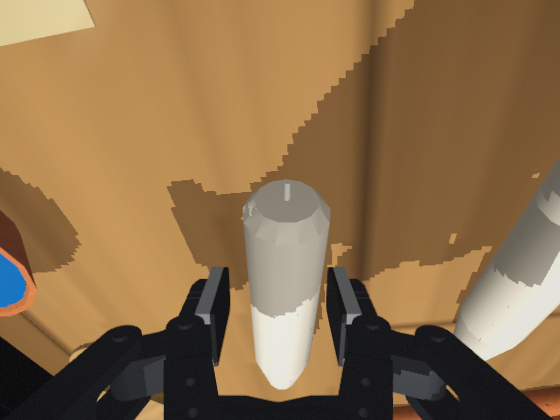

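The fingers straddle taper 1, but the taper sits about 3 mm right of the finger centre (286 against 278). I'll shift by that and carry on down.

Run:
```python
from h import *
p,q=pickpose(1,0,.004); Y=Ro.from_quat(q).as_matrix()[:,1]; print(Y)
arm.line_to(list(np.array(arm.read_tool_pos())+.003*Y),.03); arm.pause(.3); f0=np.array(arm.read_ft_force()); print(f0)
for u in np.arange(.002,-.009,-.002):
    p,q=pickpose(1,0,u); arm.line_to(list(np.array(p)+.003*Y),.02); arm.pause(.1); df=np.array(arm.read_ft_force())-f0
    print(round(u,4),df.round(2))
    if abs(df[2])>3: break
arm.move_gripper(.0,60); print(arm.read_opening(),arm.read_finger_force(),arm.read_ft_force(),arm.read_tool_pos())
```

```text
[-9.92172254e-01  1.24876815e-01 -8.32667268e-17]
[-0.78269357  0.22448107  2.70769226]
0.002 [-4.09 -6.12 11.35]
0.30610453308835656 65.97855806350708 [-2.90513773 -3.98282773 17.17736207] [0.62796601 0.08835842 0.06866785]
```

```bash
cat >> h.py <<'E'
Hh=np.deg2rad(-70)
def fpose(s,z,e=(0,0)):
    q=quat(Hh,np.pi/2-t); return tcp([s[0]+e[0],s[1]+e[1],z],q,.002),q
def lift():
    p=np.array(arm.read_tool_pos()); p[2]+=.13; arm.line_to(list(p),.15)
def see(tag):
    im=snapshot("top"); cv2.imwrite(f"pics/{tag}.png",im)
    try: S,cc,W=holder(im); print("holder",S.round(4).tolist(),cc)
    except cv2.error as e: print("ecc fail")
E
python3 - <<'E'
from h import *
lift(); print(arm.read_opening(),arm.read_ft_force()); see("t4")
S=back(cam("top"),S0,.056)[0]
p,q=fpose(S,.2); arm.movep(p,q); print(arm.read_opening(),arm.read_tool_pos(),p,arm.read_time()); see("t5")
a=snapshot("scene"); b=snapshot("top")
f=lambda i,x0,y0:cv2.resize(i[y0:y0+140,x0:x0+130],None,fx=3,fy=3,interpolation=cv2.INTER_CUBIC)
cv2.imwrite("pics/s5.png",np.hstack([f(a,330,160),f(b,130,130)]))
E
```

```text
0.30372001207667954 [ 0.26668298 -0.11615824 -0.98576299]
holder [[0.6045, 0.3326, 0.056], [0.526, 0.3178, 0.056], [0.4469, 0.3055, 0.056]] 0.9996339279577158
0.3072071763510968 [0.58863984 0.37787586 0.22329652] [np.float64(0.5871550892864593), np.float64(0.38032138476284794), np.float64(0.2236666226574792)] 45.375
holder [[0.6055, 0.3321, 0.056], [0.5269, 0.3176, 0.056], [0.4477, 0.3054, 0.056]] 0.7505158813484553
```

View pics/s5.png

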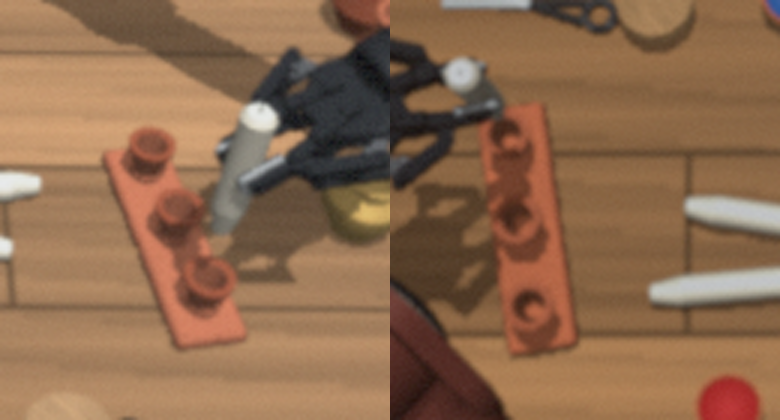

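Run:
```python
from h import *
S=back(cam("top"),S0,.056)[0]
P=np.array([[S[0],S[1],.25],[S[0],S[1],.12]])
print("top",proj(cam("top"),P)); print("obs wick",(463-390+.5)/3-.5+130,(74.5)/3-.5+130)
print("scene",proj(cam("scene"),P)); print("obs",[((x+.5)/3-.5+330,(y+.5)/3-.5+160) for x,y in((259,118),(224,226))])
from scipy.optimize import least_squares
obs=[("top",(154,154.3),0),("scene",(416.2,199.2),0),("scene",(404.5,235.2),1)]
def r(v):
    w=np.array(v[:3]); d=np.array([v[3],v[4],-1]);d/=np.linalg.norm(d); f=w+.13*d
    return np.concatenate([proj(cam(c),[w if i==0 else f])[0]-o for c,o,i in obs])
s=least_squares(r,[S[0],S[1],.25,0,0]); w=s.x[:3];d=np.array([s.x[3],s.x[4],-1]);d/=np.linalg.norm(d);print("wick",w,"foot",w+.13*d,"S",S,s.fun)
```

```text
top [[151.41234069 156.21901961]
 [163.30932382 168.9573437 ]]
obs wick 154.0 154.33333333333334
scene [[418.04785061 197.9291774 ]
 [405.07824686 236.01469883]]
obs [(416.0, 199.0), (404.3333333333333, 235.0)]
wick [0.60913018 0.32700008 0.25048328] foot [0.60253711 0.33142699 0.12072607] S [0.60451372 0.33262894 0.056     ] [-2.01795673e-01 -4.20778573e-02 -1.86831404e-01  1.33350362e-02
  6.87805368e-12 -5.96855898e-12]
```

Taper 1 is held upright, with the foot within 3 mm of the first cup's axis. I'll insert it under a force guard.

```bash
cat >> h.py <<'E'
def insert(s,e=(0,0)):
    p,q=fpose(s,.135,e); arm.line_to(p,.1); arm.pause(.2); f0=np.array(arm.read_ft_force())
    for z in np.arange(.131,.093,-.003):
        p,q=fpose(s,z,e); arm.line_to(p,.04); df=np.array(arm.read_ft_force())-f0
        if df[2]>12 or np.linalg.norm(df[:2])>12: break
    print("stop z",z.round(4),df.round(1),arm.read_opening())
def release(s):
    arm.move_gripper(.55); arm.pause(.3)
    p=np.array(arm.read_tool_pos()); zt=Ro.from_quat(arm.read_eef_rot()).as_matrix()[:,2]
    arm.line_to(list(p-.09*zt),.1)
E
python3 - <<'E'
from h import *
S=back(cam("top"),S0,.056)[0]
insert(S,(.001,.001)); print(arm.read_time())
E
```

```text
stop z 0.095 [-8.8  4.1 13.6] 0.30857970889182096
49.775
```

```bash
cat >> h.py <<'E'
def to_pick(k,dy=0.):
    p=np.array(arm.read_tool_pos()); p[2]=.36; arm.line_to(list(p),.25)
    p,q=pickpose(k,0,.22); arm.movep(p,q); arm.move_gripper(.5)
    see(f"pk{k}")
    p,q=pickpose(k,0,.03); arm.line_to(p,.15); arm.pause(.2)
def shot(k):
    a=snapshot("wrist"); b=snapshot("top")
    cv2.imwrite(f"pics/pw{k}.png",np.hstack([cv2.resize(a[150:,120:440],(400,338)),cv2.resize(b[140:270,150:303],(400,338),interpolation=cv2.INTER_CUBIC)]))
E
python3 - <<'E'
from h import *
release(0); to_pick(2); shot(2); print(arm.read_time())
E
```

```text
holder [[0.5816, 0.314, 0.056], [0.5036, 0.2992, 0.056], [0.4249, 0.2868, 0.056]] 0.690919650085871
55.975
```

View pics/pw2.png

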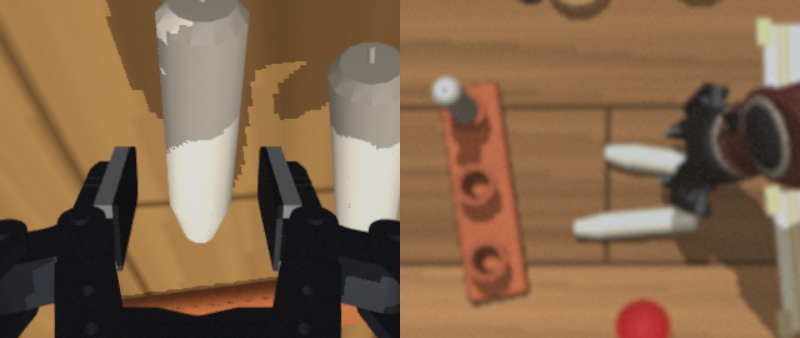

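Taper 1 stands in its cup, and the holder has been knocked by about (-23,-19) mm. I'll pick T2 and use the new cup positions, cross-checking cups 2 and 3 at pixels (180.6,210.4) and (184.8,241.5).

```bash
cat >> h.py <<'E'
def grab(k,sh=0.,stop=.003):
    p,q=pickpose(k,0,.03); Y=Ro.from_quat(q).as_matrix()[:,1]*sh
    f0=np.array(arm.read_ft_force())
    for u in [.02,.012,.009,.007,.005,.004,stop]:
        p,_=pickpose(k,0,u); arm.line_to(list(np.array(p)+Y),.04); df=np.array(arm.read_ft_force())-f0
        if df[2]>4: break
    arm.move_gripper(0,60); print("grab u",u,df.round(1),arm.read_opening(),arm.read_finger_force())
    lift(); print("lifted",arm.read_opening(),arm.read_ft_force())
E
python3 - <<'E'
from h import *
print(back(cam("top"),[(180.6,210.4),(184.8,241.5)],.056).round(4).tolist())
grab(2,.0015); see("t6")
S=[.5036,.2992]; p,q=fpose(S,.2); arm.movep(p,q)
print(arm.read_opening(),arm.read_time())
a=snapshot("scene"); b=snapshot("top"); see("t7")
f=lambda i,x0,y0:cv2.resize(i[y0:y0+140,x0:x0+130],None,fx=3,fy=3,interpolation=cv2.INTER_CUBIC)
cv2.imwrite("pics/s6.png",np.hstack([f(a,330,160),f(b,130,130)]))
P=np.array([[*S,.25],[*S,.12]])
print("top",((proj(cam("top"),P)-[130,130])*3+[390,0]).round(0).tolist(),"scene",((proj(cam("scene"),P)-[330,160])*3).round(0).tolist())
E
```

```text
[[0.5046, 0.2963, 0.056], [0.4202, 0.2829, 0.056]]
grab u 0.003 [-2.2 -5.   9.9] 0.3091736988812107 67.21371944993734
lifted 0.3045793572368589 [-0.210841    0.03204497 -0.99274571]
holder [[0.5817, 0.3138, 0.056], [0.5036, 0.2993, 0.056], [0.4249, 0.2871, 0.056]] 0.695026619489048
0.3040149214971928 60.825
holder [[0.5819, 0.3131, 0.056], [0.5034, 0.3022, 0.056], [0.4242, 0.2936, 0.056]] 0.37411595508385675
top [[492.0, 205.0], [525.0, 231.0]] scene [[194.0, 24.0], [165.0, 139.0]]
```

View pics/s6.png

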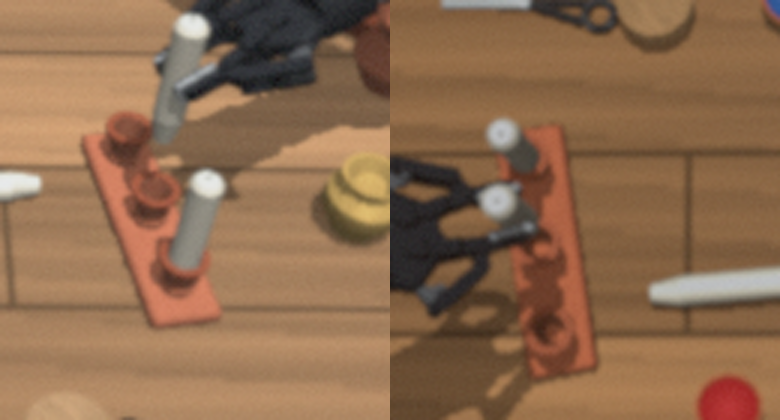

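Run:
```python
from h import *
insert([.504,.298]); release(0); to_pick(3); shot(3); print(arm.read_time())
```

```text
stop z 0.095 [-7.9 12.9 19. ] 0.30428041832923525
holder [[0.5785, 0.3137, 0.056], [0.5006, 0.2989, 0.056], [0.4219, 0.2866, 0.056]] 0.6049955572687606
71.5417
```

View pics/pw3.png

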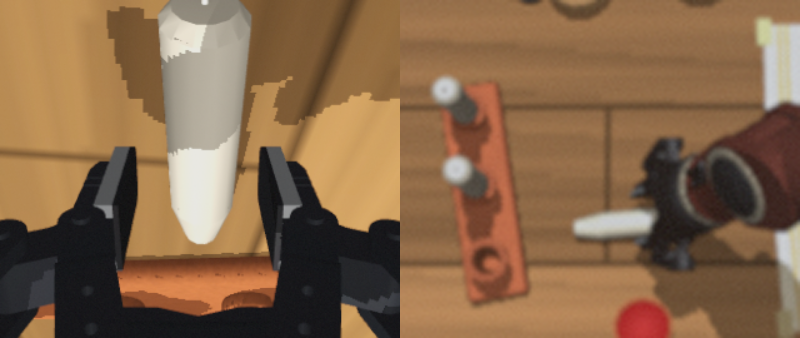

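Two tapers are standing and T3 is centred between the fingers. The holder is unchanged.

Run:
```python
from h import *
grab(3,.0015)
S=[.4235,.2855]; p,q=fpose(S,.2); arm.movep(p,q)
print(arm.read_opening(),arm.read_time())
a=snapshot("scene"); b=snapshot("top")
f=lambda i,x0,y0:cv2.resize(i[y0:y0+140,x0:x0+130],None,fx=3,fy=3,interpolation=cv2.INTER_CUBIC)
cv2.imwrite("pics/s7.png",np.hstack([f(a,330,100),f(b,130,130)]))
P=np.array([[*S,.25],[*S,.12]])
print("top",((proj(cam("top"),P)-[130,130])*3+[390,0]).round(0).tolist(),"scene",((proj(cam("scene"),P)-[330,100])*3).round(0).tolist())
```

```text
grab u 0.004 [-0.4 -3.2  4.8] 0.30548723099182296 66.82007644325495
lifted 0.30434349159571783 [-0.20003514  0.1318332  -1.67541942]
0.306670050969362 76.0583
top [[507.0, 307.0], [538.0, 324.0]] scene [[161.0, 143.0], [136.0, 257.0]]
```

View pics/s7.png

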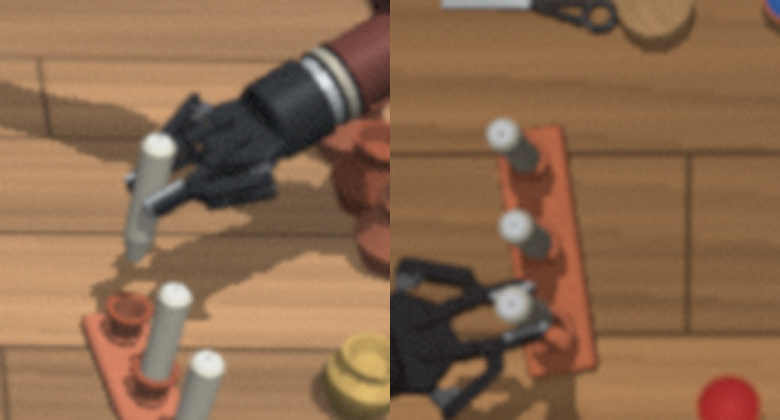

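Taper 3 is upright over the third cup. Its wick shows at (513,303) against an expected (507,307), and its foot matches, so I'll insert it, retreat and check everything.

Run:
```python
from h import *
insert([.4235,.2855]); release(0)
p=np.array(arm.read_tool_pos()); p[2]=.36; arm.line_to(list(p),.25)
arm.movep([.42,-.32,.3],quat(np.pi/2)); arm.pause(.5)
im=snapshot("top"); cv2.imwrite("pics/t9.png",im); sc=snapshot("scene")
f=lambda i,x0,y0:cv2.resize(i[y0:y0+140,x0:x0+130],None,fx=3,fy=3,interpolation=cv2.INTER_CUBIC)
cv2.imwrite("pics/s9.png",np.hstack([f(sc,330,160),f(im,130,130)]))
d=cv2.absdiff(im[135:270,285:365],cv2.imread("pics/t3.png")[135:270,285:365]); print("pillar area change",d.max(),arm.read_time())
# expected wick tops for each socket when home
S=np.array([[.5817,.3138],[.5036,.2992],[.4249,.2871]])
for z in(.154,.056): print(((proj(cam("top"),np.c_[S,[z]*3])-[130,130])*3+[390,0]).round(0).tolist(),((proj(cam("scene"),np.c_[S,[z]*3])-[330,160])*3).round(0).tolist())
```

```text
stop z 0.098 [-2.  11.1 14.6] 0.3084762244867502
pillar area change 98 85.8417
[[502.0, 134.0], [517.0, 225.0], [529.0, 318.0]] [[206.0, 179.0], [172.0, 111.0], [144.0, 50.0]]
[[525.0, 158.0], [539.0, 242.0], [550.0, 329.0]] [[182.0, 255.0], [152.0, 188.0], [127.0, 127.0]]
```

View pics/s9.png

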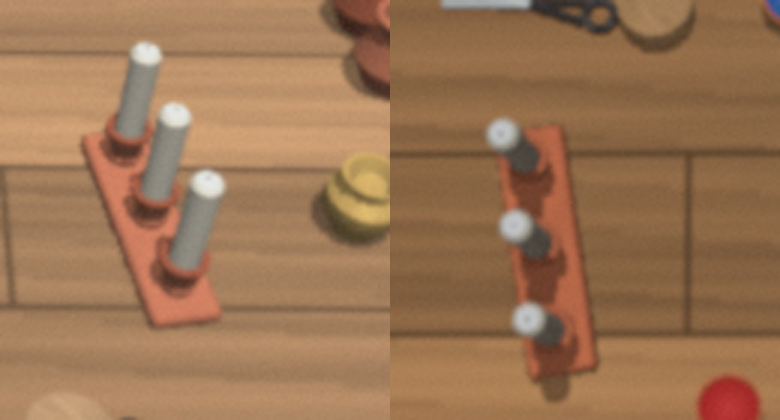

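All three tapers are home: the tops at (146,50), (174,111), (207,179) and (502,134), (517,226), (530,319) match the predicted positions. I'll check numerically what changed near the pillars.

Run:
```python
from h import *
a=cv2.imread("pics/t3.png");b=cv2.imread("pics/t9.png")
d=cv2.absdiff(a,b).max(2)[135:270,285:365]>30; ys,xs=np.nonzero(d); print(d.sum(),xs.min()+285,xs.max()+285,ys.min()+135,ys.max()+135)
t4=cv2.imread("pics/t2.png")
g=lambda i:cv2.cvtColor(i,6)
for n,(x0,y0,x1,y1) in(("P1",(309,152,345,196)),("P2",(314,214,352,260))):
    for nm in("t3","pk2","t6","t9"):
        r=cv2.matchTemplate(g(cv2.imread(f"pics/{nm}.png"))[y0-12:y1+12,x0-12:x1+12],g(a)[y0:y1,x0:x1],cv2.TM_CCOEFF_NORMED); _,s,_,l=cv2.minMaxLoc(r); print(n,nm,round(s,3),l[0]-12,l[1]-12)
```

```text
220 319 364 261 269
P1 t3 1.0 0 0
P1 pk2 0.382 -8 7
P1 t6 0.382 -11 11
P1 t9 0.999 0 0
P2 t3 1.0 0 0
P2 pk2 0.527 0 1
P2 t6 0.536 0 1
P2 t9 0.999 0 0
```

```bash
python3 -c "
from station import *
print(ticket.finish_job())"
```

```text
the job is handed in; nothing more can be done
None
```

The job is handed in: by the last camera measurements both pillars lie on their fold lines to within about 2 mm, all three tapers stand fully home in the holder (which was knocked about 3 cm aside partway through), and the robot moved none of the other goods as far as the pictures show.

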